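# Fetch the round speaker from the bin behind the carton

## Robot

A 6-joint arm with a two-finger parallel gripper is mounted at the origin on the work surface. World frame = base frame: x ahead of the robot, y to its left, z up, the work surface at z = 0. Lengths are in mm, angles in rad, forces in N, time in s.
With the tool pointing down it reaches from about 350 to 775 mm from the base axis. Payload 7.3 kg.
Tool frame: the origin (TCP) lies between the finger pads; the fingertips stand 22 mm ahead of it and the grasp point (between the pads) lies 3 mm ahead of it (nose_length is the distance from the TCP to the fingertips, in mm); z points along the fingers, y is the direction in which the jaws open and shut (so a half turn about z gives the same grasp; the last joint's range is limited). The gripper opens to 92 mm and grips with 3 to 60 N. Pads are 19 mm wide; open, the fingers measure 130 mm over their backs; the gripper's body (75 mm by 190 mm) begins 47 mm behind the grasp point.
Start: joints at [-1.375, 0.342, 1.524, -0, 1.275, -0.146], TCP at [175.994, -494.64, 248.741] pointing down, gripper open.
Joint ranges: [-2.53, 2.53], [-0.77, 2.02], [0.04, 2.7], [-1, 4.14], [0.28, 2.66], [-3.11, 3.11]. Speed limits (rad/s): [2.57, 2.57, 3.14, 3.14, 3.14, 3.14].

## Interface

Orientations are given as [roll, pitch, yaw] about the fixed x, y, z axes, in that order (R = Rz(yaw) Ry(pitch) Rx(roll)).
In Python, from plant import get_obs, capture, close_job, nose_length gives the robot as it stands.
- The arm moves only by the tool step_arm, never from a script. Its argument "increments" is text: rows parted by semicolons, each of 7 numbers parted by spaces: the turn, a rotation vector about the tool's x, y, z in rad, then the shift along the tool's x, y, z in mm, then the opening, from -1 (shut) to 1 (fully open). A call has 1 to 20 rows; each row is the pose to reach, as a shift and turn from the pose commanded when the call began, along the tool's axes at that moment; what a row does not reach only later rows make up. A row lasts 1/8 s, in which the tool goes at most 62.5 mm and 10.7 degrees, less where a joint would pass 70% of its speed; a pose out of reach is approached as far as the arm can. A call with a gripper value outside its range is refused whole. The fingers move at their own pace and stop on an object; the grip force is fixed at half the most. Time passes only in rows, so rows that repeat a pose let the fingers close. It gives the time, the measured TCP pose, the force and the opening at its end, in the units of the state.
- get_obs(): the state, without advancing time (a new reading comes with each control period).
- capture(name): name is "side" or "top" or "wrist"; returns a dict with "frame" (420x560x3 uint8, red, green, blue), "K" (3x3 intrinsics, pixels), "distortion" ([k1, k2, p1, p2, k3] as OpenCV has them; the pictures are not rectified), "extrinsics" (4x4, takes a point from world to camera coordinates); the wrist camera has in their place "tool_from_camera" (4x4, takes a point from camera to tool coordinates, whose origin is the TCP and whose axes are the flange's). Camera axes: x right, y down, z forward; pixel columns grow to the right and rows downward; lengths in mm; the calibration is good to about 2 mm. A picture is of the moment at which its call begins: read the wrist's pose just before it. There is no depth.
- close_job(): hands the job in, once; it reports no verdict.
The state is a dict: "time": time; "joint_positions": joint angles; "dq": joint speeds; "tau": joint torques, N m; "tool_pos": TCP position; "tcp_rot": TCP orientation; "contact_force": force on the tool from outside, world axes, zero at the start; "moment": the same for the moment, N m; "grip_width": finger opening in mm.
Only numpy, scipy, OpenCV 4.12 (cv2) and the standard library are available. Lean on these libraries where they do the work, as an engineer would, in place of code of your own. Each camera call takes 0.05 s, during which the arm holds its last target.

## Task

Slide the brown carton sideways along the counter, keeping it upright, until it no longer blocks the bin with the round speaker behind it. Draw that bin out from under the clear shelf, lift the speaker out, lower it gently into the deep round tub so that it stands upright on the tub's floor and let go, then push the empty bin back in, fully home against its stop. Leave the carton standing aside and do not shift or tip the tub, the other bin, the black can or the screwdriver.

Things in the scene. Friction and masses are not known exactly. Their poses are not given: they have to be found in the camera images.
- rack: Fixed aluminium stock rack, 330 wide (y), with two bays side by side, centrelines y = +80 and -80, each 150 clear between walls 10 thick, 78 high, x -65 to +85; no floor. A 30 high stop bar closes the back at x = 77. Origin: on the counter midway between the bays, at the x of a bin centre that is home (against the stop it reads +2). -x points out of the bays, towards the robot; small yaw.
- shelf_edge (a point): Middle of the front edge of the rack's clear shelf, at its underside: rack x = -5, y = 0, z = 78. The shelf is 8 thick, spans both bays and roofs them from here back to rack x = +90; ahead of it the bays are open above.
- bin_lip (a point): Middle of the top of the bin's front wall (bin x = -73, z = 45). It stands about 68 mm ahead of the shelf edge, so that fingers can go down inside the bin behind this wall and draw it out.
- bin: Grey open plastic bin holding the round speaker, in one of the bays: 150 long (x), 130 wide (y), 45 high, walls 4, floor 4, 0.25 kg, slides on the counter, axes as the rack's. Origin: centre of its underside; front wall at x -75 (outside) to -71 (inside). At the start home, 0 to 5 mm short of the stop. Drawn out some 110 mm, the speaker stands clear of the shelf with room for a gripper.
- spare_bin: Bystander: the same bin in the other bay, holding a flat white square box; leave it alone. Origin: centre of its underside.
- speaker: Round white desk speaker with a grey fabric band, nearly a ball with a flat foot: 64 mm across at 24 to 38 above its underside (65 over the band), 62 high, foot 44 across, about 0.16 kg. Origin: centre of its foot, z up. It stands in the bin about 30 mm behind the bin's centre, with about 29 mm free on either side in y.
- carton: Brown carton, 70 deep (x), 110 wide (y), 80 high, about 0.35 kg, standing on the counter some 10 mm in front of the bin: push it on its 70 mm end. Origin: centre of its underside; axes along its sides. It is out of the way when its centre is over 122 mm (in the bin's y) to one side of the bin's centreline; the counter in front of the other bin is free for it.
- tub: Deep round white open tub on the counter, left or right of the work: rim 170 across outside and 162 inside, foot 156 across, 95 high, wall 4, floor 5 thick, 0.8 kg. Origin: centre of its underside, so its inner floor is at z = 5.
- can: Bystander: upright black cylindrical speaker, 72 across, 120 high, on the opposite side from the tub. Origin: centre of its underside.
- screwdriver: Bystander: black-handled screwdriver 160 long lying on the counter to the right (-y) of the rack. Origin on the counter below its middle, x along it towards the tip.
Things that resemble listed ones, but are neither listed nor needed, are in the scene too. Leave any green, turquoise or yellow look-alike of the carton alone.

How it is judged (in metres and radians):
On the way, in this order (a step that is already met when the one before it is completed fails the run):
1. the carton stands upright, clear to one side of the bin, while the bin is still in its bay ((y of carton in the frame of bin below -0.122 m or y of carton in the frame of bin above 0.122 m) and height (world z) of carton below 0.006 m and angle between carton's own z axis and vertical below 0.1 rad and x of bin in the frame of rack above -0.05 m), for 0.1 s.
2. the bin is drawn out until the speaker, still standing in it, is clear of the shelf (x of bin in the frame of rack below -0.07 m and x of speaker in the frame of rack below -0.037 m and height (world z) of speaker below 0.02 m), for 0.1 s.
3. the speaker is lifted clear of the bin (height (world z) of speaker above 0.06 m), for 0.1 s.
4. the speaker stands upright on the tub's floor, let go (horizontal distance between speaker and tub below 0.06 m and z of speaker in the frame of tub below 0.012 m and angle between speaker's own z axis and vertical below 0.2 rad and linear speed of speaker below 0.03 m/s and contact force between speaker and the fingers below 0.05 N), for 0.2 s.
5. the empty bin is pushed back fully home in its bay (x of bin in the frame of rack above -0.012 m and angle between the x axis of bin and the x axis of rack, either way round below 0.15 rad and linear speed of bin below 0.02 m/s), for 0.2 s.
At the end, for the whole second after the job is handed in: Speaker upright (0.2 rad), still and released on the tub floor; bin still and home (origin at most 12 mm ahead of the rack origin in x, square within 0.15 rad); carton upright and still on the counter, its centre over 122 mm to one side of the bin centreline; tub upright (all of step 4 and all of step 5 and (y of carton in the frame of bin below -0.122 m or y of carton in the frame of bin above 0.122 m) and height (world z) of carton below 0.006 m and angle between each of carton, tub's own z axis and vertical below 0.1 rad and linear speed of carton below 0.02 m/s); the robot touches nothing.
It fails at once if the carton is lifted (over 20 mm) or tipped (over 0.35 rad) (height (world z) of carton above 0.02 m or angle between carton's own z axis and vertical above 0.35 rad).
It fails at once if the speaker is pressed hard against the tub (over 35 N between them) (contact force between speaker and tub above 35 N).
It fails at once if the speaker is dropped into the tub (faster than 0.42 m/s within its last 15 mm, as after a fall of some 15 mm or more) (linear speed of speaker above 0.42 m/s and horizontal distance between speaker and tub below 0.08 m and z of speaker in the frame of tub below 0.02 m).
It fails at once if the tub is shifted more than 40 mm or tipped (distance of tub from where it was at the start of the episode above 0.04 m or angle between tub's own z axis and vertical above 0.35 rad).
It fails at once if the other bin, the can or the screwdriver is shifted more than 30 mm, or the can tipped (distance of any of spare_bin, can, screwdriver from where it was at the start of the episode above 0.03 m or angle between can's own z axis and vertical above 0.35 rad).
It also fails if it takes over 72 s, if anything falls off the work surface, if the arm or the gripper's body presses on something with over 40 N, if the wrist force passes 120 N, or if a joint passes its speed limit or range.

## Working session

There is one attempt and no reset: what is moved stays moved. The work goes in short steps, Python scripts to look and compute and a tool call to move; the robot and the scene stay as the last step left them, time stands still between calls to the robot, and variables do not carry over. Pictures are saved under pics/ and viewed, and the job is handed in when it is done.

Besides the shell and the picture viewer there is one more tool, called after "Emit:" as name(argument=value, ...) on one line, values as JSON. step_arm: Moves the arm, as the interface text tells. Its arguments: {"type":"object","properties":{"increments":{"type":"string"}},"required":["increments"]}

```bash
ls; mkdir -p pics; python3 - <<'E'
from plant import get_obs,capture,nose_length
import cv2,numpy as np
o=get_obs();print(o)
try: print(nose_length)
except Exception as e: print(e)
for n in ["side","top","wrist"]:
    c=capture(n);cv2.imwrite(f"pics/{n}0.png",c["frame"][:,:,::-1])
    print(n,{k:np.round(v,4).tolist() for k,v in c.items() if k!="frame"})
print(get_obs()["time"])
E
```

```text
pics
{'time': 0.0, 'joint_positions': array([-1.37500061e+00,  3.42704826e-01,  1.52504565e+00, -9.66679695e-06,
        1.27539429e+00, -1.45993472e-01]), 'dq': array([-0.0007613 ,  0.00098693, -0.0007649 ,  0.00054429, -0.00245057,
       -0.00126338]), 'tau': array([ 8.68594143e-04, -4.31236374e+01, -2.44213647e+01,  7.19187269e-02,
        5.59924264e-02, -1.37768052e-04]), 'tool_pos': array([ 175.91162742, -494.24149575,  248.04423498]), 'tcp_rot': array([-3.14005570e+00, -2.16649466e-04,  3.41791841e-01]), 'contact_force': array([-0.02532473, -0.20334681, -0.14127345]), 'moment': array([ 0.01418485, -0.00662131, -0.00748951]), 'grip_width': 91.99843195691136}
22.0
side {'K': [[530.0202, 0.0, 272.6486], [0.0, 530.0202, 212.5341], [0.0, 0.0, 1.0]], 'distortion': [-0.1729, 0.0, 0.0, 0.0, 0.0], 'extrinsics': [[-0.9579, -0.2862, 0.0213, 502.8484], [-0.204, 0.6269, -0.752, 157.1974], [0.2019, -0.7247, -0.6589, 1019.0451], [0.0, 0.0, 0.0, 1.0]]}
top {'K': [[539.4454, 0.0, 271.4532], [0.0, 539.4454, 204.8524], [0.0, 0.0, 1.0]], 'distortion': [-0.0931, 0.0, 0.0, 0.0, 0.0], 'extrinsics': [[-0.0044, -1.0, -0.0014, 23.441], [-0.9919, 0.0045, -0.1266, 530.4179], [0.1266, 0.0008, -0.992, 1296.86], [0.0, 0.0, 0.0, 1.0]]}
wrist {'K': [[366.7391, 0.0, 275.8622], [0.0, 366.7391, 210.2496], [0.0, 0.0, 1.0]], 'distortion': [0.0262, 0.0, 0.0, 0.0, 0.0], 'tool_from_camera': [[0.0012, -0.9627, -0.2706, 73.8871], [1.0, 0.0012, 0.0003, -0.761], [0.0, -0.2706, 0.9627, -135.3272], [0.0, 0.0, 0.0, 1.0]]}
0.15
```

View pics/top0.png

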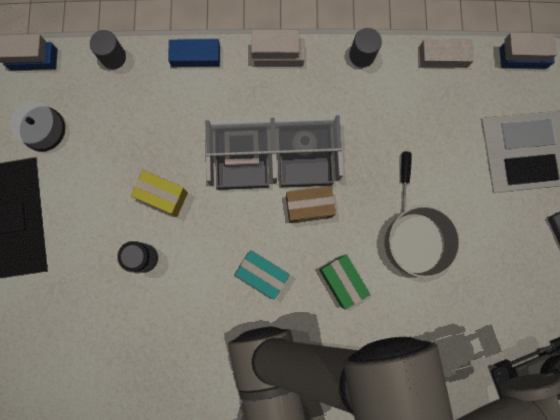

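View pics/side0.png

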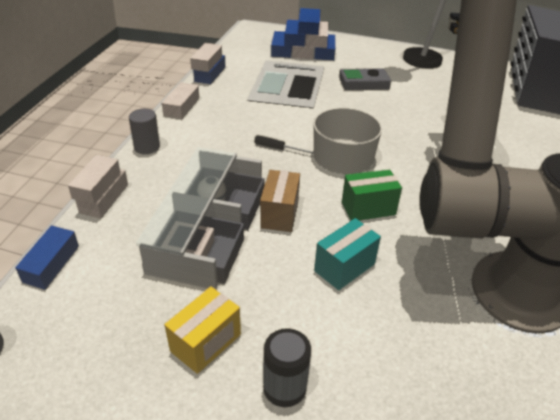

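View pics/wrist0.png

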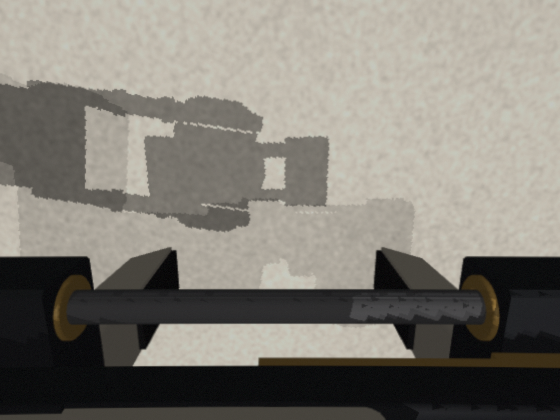

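Top view: the speaker (round) shows in the right bay at about (305,142), with the brown carton at (311,204) in front. The look-alikes are yellow (159,193), turquoise (262,275) and green (345,281). The tub is at (421,243), the can at (137,257) and the screwdriver at (405,170). I'll enlarge to measure.

```bash
cat > h.py <<'E'
import cv2,numpy as np
from plant import get_obs,capture
from scipy.spatial.transform import Rotation as R
def crop(name,fn,x0,y0,x1,y1,s):
    c=capture(name);im=c["frame"][:,:,::-1][y0:y1,x0:x1]
    im=cv2.resize(im,None,fx=s,fy=s,interpolation=cv2.INTER_CUBIC)
    for x in range((x0+9)//10*10,x1,10):
        cv2.line(im,(int((x-x0)*s),0),(int((x-x0)*s),4 if x%50 else 12),(0,0,255),1)
        if x%50==0: cv2.putText(im,str(x),(int((x-x0)*s)+2,12),0,.4,(0,0,255),1)
    for y in range((y0+9)//10*10,y1,10):
        cv2.line(im,(0,int((y-y0)*s)),(4 if y%50 else 12,int((y-y0)*s)),(0,0,255),1)
        if y%50==0: cv2.putText(im,str(y),(14,int((y-y0)*s)+4),0,.4,(0,0,255),1)
    cv2.imwrite(fn,im);return c
def cam(c):
    if "extrinsics" in c: return np.array(c["extrinsics"])
    o=get_obs();T=np.eye(4);T[:3,:3]=R.from_euler('xyz',o["tcp_rot"]).as_matrix();T[:3,3]=o["tool_pos"]
    return np.linalg.inv(T@np.array(c["tool_from_camera"]))
def p2w(c,uv,z,E=None):
    E=cam(c) if E is None else E
    uv=np.array(uv,float).reshape(-1,1,2)
    n=cv2.undistortPoints(uv,np.array(c["K"]),np.array(c["distortion"])).reshape(-1,2)
    d=np.c_[n,np.ones(len(n))]@E[:3,:3]
    o=-E[:3,:3].T@E[:3,3]
    z=np.broadcast_to(np.asarray(z,float),(len(n),))
    return o+d*((z-o[2])/d[:,2])[:,None]
def w2p(c,P,E=None):
    E=cam(c) if E is None else E
    return cv2.projectPoints(np.array(P,float).reshape(-1,1,3),cv2.Rodrigues(E[:3,:3])[0],E[:3,3],np.array(c["K"]),np.array(c["distortion"]))[0].reshape(-1,2)
E
python3 - <<'E'
from h import *
crop("top","pics/t1.png",195,105,355,225,5)
crop("side","pics/s1.png",130,130,310,290,4)
c=crop("top","pics/t2.png",360,140,500,300,4)
E
```

```text
(no output)
```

View pics/t1.png

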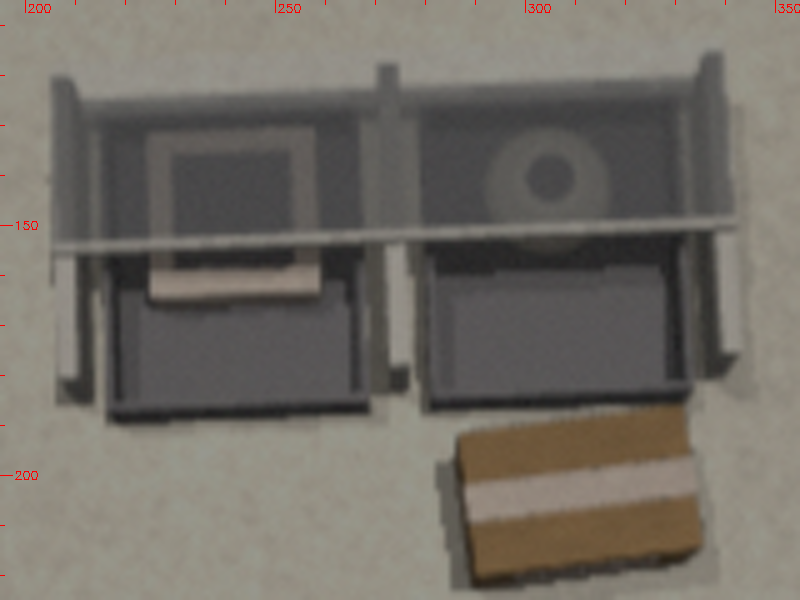

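View pics/s1.png

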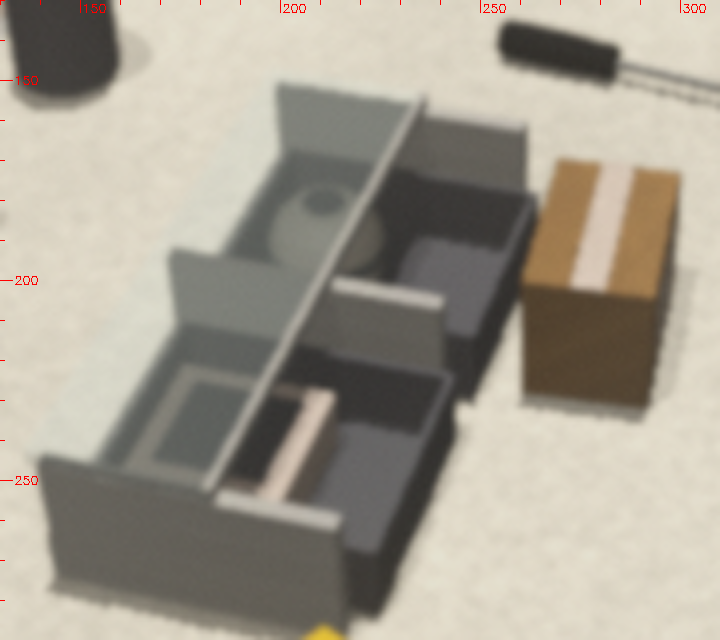

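View pics/t2.png

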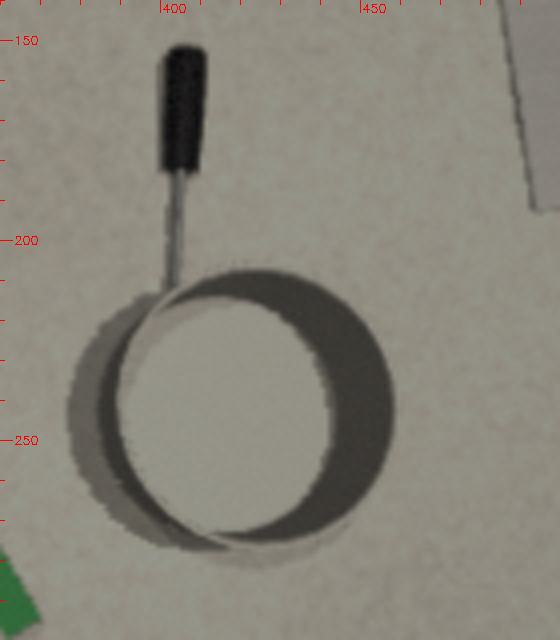

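```bash
python3 - <<'E'
from h import *
c=capture("top")
t1=lambda L:[(195+x/5,105+y/5) for x,y in L]
t2=lambda L:[(360+x/4,140+y/4) for x,y in L]
f=lambda n,uv,z:print(n,np.round(p2w(c,uv,z),1).tolist())
f("shelf edge",t1([(52,248),(735,224)]),82)
f("divider front tops",t1([(67,380),(399,366),(730,352)]),78)
f("bin front top outer",t1([(424,407),(692,397)]),45)
f("bin front bottom?",t1([(430,410),(690,402)]),0)
f("carton top",t1([(459,435),(683,404),(702,548),(475,576)]),80)
f("speaker top",t1([(550,177)]),62)
# tub rim outer
f("tub rim L R T B",t2([(98,410),(395,410),(255,268),(262,548)]),95)
f("tub floor",t2([(118,400),(333,410),(215,296),(225,535)]),5)
f("screwdriver",t2([(182,48),(170,288)]),5)
s=capture("side")
q=lambda L:[(130+x/4,130+y/4) for x,y in L]
g=lambda n,uv,z:print(n,np.round(p2w(s,uv,z),1).tolist())
g("S shelf edge",q([(207,488),(424,98)]),82)
g("S carton top",q([(560,160),(680,173),(655,297),(523,283)]),80)
g("S bin front top",q([(537,197)]),45)
g("S spare front top",q([(453,380)]),45)
g("S speaker top",q([(323,200)]),62)
g("S green corners",[(344,179),(397,177),(400,190),(349,193)],80)
g("S turq corners",[(351,222),(379,235),(347,262),(318,247)],80)
f("green",[(339,256),(369,290),(349,307),(322,271)],80)
f("turq",[(249,251),(289,267),(276,298),(236,277)],80)
E
```

```text
shelf edge [[647.2, 179.7, 82.0], [657.5, -149.8, 82.0]]
divider front tops [[583.3, 172.2, 78.0], [589.3, 12.7, 78.0], [595.5, -146.5, 78.0]]
bin front top outer [[574.7, 0.4, 45.0], [579.1, -131.6, 45.0]]
bin front bottom? [[580.4, -3.4, 0.0], [584.0, -135.7, 0.0]]
carton top [[555.4, -15.7, 80.0], [569.9, -123.1, 80.0], [500.6, -130.9, 80.0], [487.7, -22.8, 80.0]]
speaker top [[686.1, -62.0, 62.0]]
tub rim L R T B [[432.6, -243.3, 95.0], [431.2, -420.3, 95.0], [515.9, -339.6, 95.0], [351.4, -337.7, 95.0]]
tub floor [[443.9, -274.9, 5.0], [436.5, -411.8, 5.0], [509.2, -338.9, 5.0], [358.9, -340.1, 5.0]]
screwdriver [[669.5, -323.8, 5.0], [514.4, -310.3, 5.0]]
S shelf edge [[649.2, 174.7, 82.0], [658.7, -149.4, 82.0]]
S carton top [[568.5, -119.5, 80.0], [502.5, -128.8, 80.0], [488.6, -22.8, 80.0], [555.9, -12.5, 80.0]]
S bin front top [[583.7, -127.1, 45.0]]
S spare front top [[579.0, 32.3, 45.0]]
S speaker top [[688.8, -66.8, 62.0]]
S green corners [[406.1, -139.1, 80.0], [294.8, -184.2, 80.0], [283.3, -139.7, 80.0], [386.9, -94.6, 80.0]]
S turq corners [[366.6, -5.6, 80.0], [307.6, 14.6, 80.0], [353.9, 104.3, 80.0], [413.4, 82.6, 80.0]]
green [[402.4, -137.6, 80.0], [322.3, -206.8, 80.0], [283.3, -159.0, 80.0], [367.5, -97.0, 80.0]]
turq [[415.2, 74.4, 80.0], [377.3, -19.5, 80.0], [305.3, 11.4, 80.0], [354.4, 104.9, 80.0]]
```

The crop confirms the speaker ball is in the -y bay behind the brown carton, and both cameras agree within about 5 mm. Next I'll push the carton towards +y on its -y end, using two fingers spread along x.

```bash
cat >> h.py <<'E'
def go(*targets):
    "targets: (x,y,z,yaw) world, tool straight down; prints increments from measured pose"
    o=get_obs();R0=R.from_euler('xyz',o["tcp_rot"]);p=o["tool_pos"]
    for t in targets:
        Rt=R.from_euler('xyz',[np.pi,0,t[3]])
        print(t,"rot",np.round((R0.inv()*Rt).as_rotvec(),4),"shift",np.round(R0.inv().apply(np.array(t[:3])-p),1))
E
python3 -c "
from h import *
go((539,-158,130,1.696),(539,-158,47,1.696))"
```

```text
(539, -158, 130, 1.696) rot [-1.0000e-04 -1.0000e-04 -1.3542e+00] shift [ 454.8 -195.4  118.7]
(539, -158, 47, 1.696) rot [-1.0000e-04 -1.0000e-04 -1.3542e+00] shift [ 454.8 -195.4  201.7]
```

Emit:
step_arm(increments="0 0 -0.15 50 -21 5 0.2; 0 0 -0.3 100 -43 10 -0.2; 0 0 -0.45 150 -64 10 -0.45; 0 0 -0.6 200 -86 10 -0.45; 0 0 -0.75 250 -107 10 -0.45; 0 0 -0.9 300 -129 15 -0.45; 0 0 -1.05 350 -150 30 -0.45; 0 0 -1.2 400 -172 60 -0.45; 0 0 -1.3 440 -189 90 -0.45; 0 0 -1.354 455 -195.5 119 -0.45; 0 0 -1.354 455 -195.5 119 -0.45; 0 0 -1.354 455 -195.5 119 -0.45; 0 0 -1.354 455 -195.5 119 -0.45")

```text
time: 2.02
tool_pos: [539.3, -159.1, 131.3]
tcp_rot: [3.139, 0.002, 1.694]
contact_force: [0.2, -1.1, 0.3]
grip_width: 25.3
```

```bash
python3 - <<'E'
from h import *
c=crop("side","pics/s2.png",200,90,400,240,4)
c=capture("wrist");cv2.imwrite("pics/w2.png",c["frame"][:,:,::-1])
go((539,-158,47,1.696))
E
```

```text
(539, -158, 47, 1.696) rot [ 0.0017  0.0012 -0.0018] shift [ 1.  -0.2 84. ]
```

View pics/s2.png

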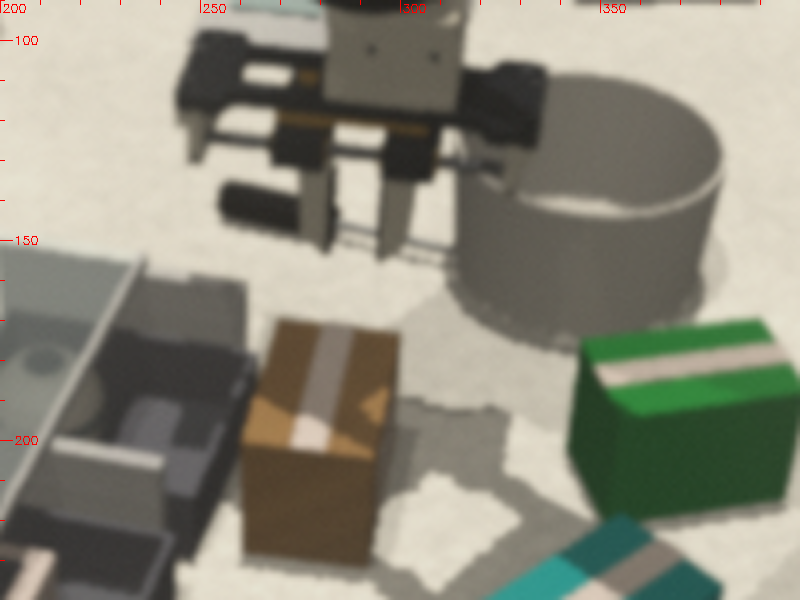

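View pics/w2.png

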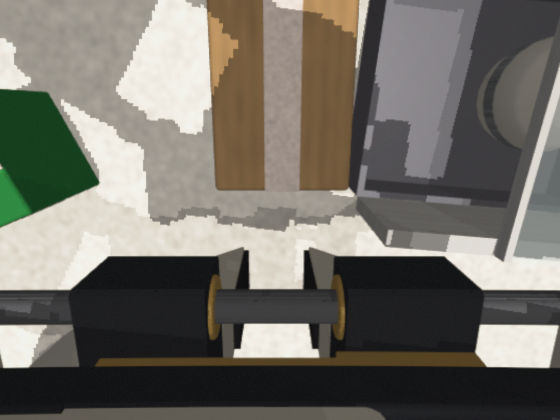

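Emit:
step_arm(increments="0 0 0 0 0 30 -0.45; 0 0 0 0 0 60 -0.45; 0 0 0 0 0 84 -0.45; 0 0 0 0 0 84 -0.45; 0 0 0 8 0 84 -0.45; 0 0 0 16 0 84 -0.45; 0 0 0 22 0 84 -0.45; 0 0 0 28 0 84 -0.45; 0 0 0 36 0 84 -0.45; 0 0 0 44 0 84 -0.45")

```text
time: 3.38
tool_pos: [533.7, -113.9, 45.8]
tcp_rot: [3.141, 0.0, 1.696]
contact_force: [0.7, -3.5, 2.5]
grip_width: 25.2
```

```bash
python3 - <<'E'
from h import *
c=crop("top","pics/t3.png",220,130,380,250,5)
c=crop("side","pics/s3.png",200,90,400,240,4)
E
```

```text
(no output)
```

View pics/s3.png

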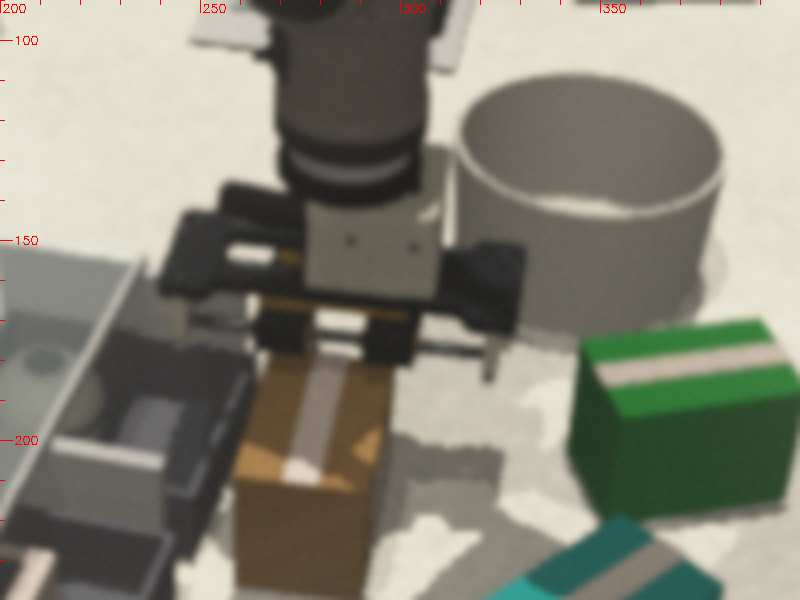

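The carton slides upright ahead of the fingers, so I'll continue.

Emit:
step_arm(increments="0 0 0 10 0 0 -0.45; 0 0 0 20 0 0 -0.45; 0 0 0 31 0 0 -0.45; 0 0 0 42 0 0 -0.45; 0 0 0 53 0 0 -0.45; 0 0 0 64 0 0 -0.45; 0 0 0 75 0 0 -0.45; 0 0 0 86 0 0 -0.45; 0 0 0 97 0 0 -0.45; 0 0 0 108 0 0 -0.45; 0 0 0 118 0 0 -0.45; 0 0 0 126 0 0 -0.45; 0 0 0 132 0 0 -0.45; 0 0 0 136 0 0 -0.45; 0 0 0 136 0 0 -0.45; 0 0 0 132 0 0 -0.45; 0 0 0 122 0 0 -0.45")

```text
time: 5.6
tool_pos: [518.5, 6.4, 45.7]
tcp_rot: [3.142, 0.0, 1.696]
contact_force: [0.1, 0.2, 0.4]
grip_width: 24.8
```

```bash
python3 - <<'E'
from h import *
c=crop("side","pics/s4.png",150,90,350,290,3.5)
c=crop("top","pics/t4.png",195,105,355,225,5)
E
```

```text
(no output)
```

View pics/s4.png

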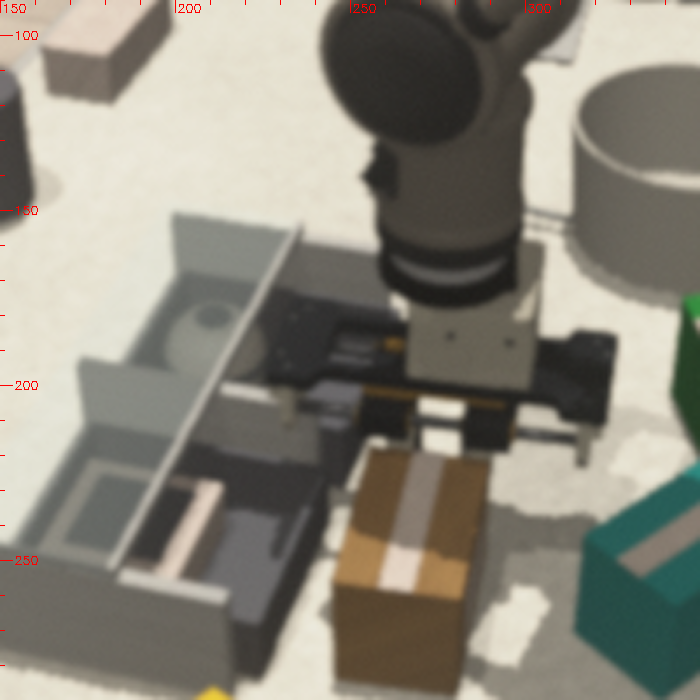

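```bash
python3 - <<'E'
from h import *
s=capture("side")
q=[(150+x/3.5,90+y/3.5) for x,y in [(372,448),(492,462),(465,600),(333,582)]]
P=p2w(s,q,80);print(np.round(P,1).tolist(),P.mean(0))
go((518,0,130,1.696),(575,-68,150,0.033))
E
```

```text
[[548.3, 40.8, 80.0], [480.6, 31.2, 80.0], [466.0, 138.4, 80.0], [535.3, 147.0, 80.0]] [507.5564353   89.36497402  80.        ]
(518, 0, 130, 1.696) rot [ 0.0002  0.0001 -0.0016] shift [ -5.8  -1.3 -84.3]
(575, -68, 150, 0.033) rot [ 2.0000e-04 -0.0000e+00  1.6614e+00] shift [ -80.3   46.9 -104.3]
```

Emit:
step_arm(increments="0 0 0 -6 -1 -40 -0.45; 0 0 0 -8 -1 -84 -0.45; 0 0 0.15 -20 5 -104 0; 0 0 0.33 -30 12 -104 0.3; 0 0 0.51 -40 20 -104 0.3; 0 0 0.69 -50 26 -104 0.3; 0 0 0.87 -60 32 -104 0.3; 0 0 1.05 -70 38 -104 0.3; 0 0 1.23 -80 47 -104 0.3; 0 0 1.41 -80 47 -104 0.3; 0 0 1.58 -80 47 -104 0.3; 0 0 1.661 -80 47 -104 0.3; 0 0 1.661 -80 47 -104 0.3; 0 0 1.661 -80 47 -104 0.3")

```text
time: 7.5
tool_pos: [575.0, -66.8, 149.7]
tcp_rot: [3.142, 0.0, 0.036]
contact_force: [-0.3, -0.0, 0.3]
grip_width: 60.1
```

```bash
python3 - <<'E'
from h import *
o=get_obs();print(o["tool_pos"],o["tcp_rot"])
c=capture("wrist");E=cam(c);np.save("E5.npy",E)
im=cv2.resize(c["frame"][:,:,::-1][:300],None,fx=1.4,fy=1.4);cv2.imwrite("pics/w5.png",im)
E
```

```text
[574.98822891 -66.76766281 149.65778625] [3.14158849e+00 1.51678971e-04 3.63519475e-02]
```

View pics/w5.png

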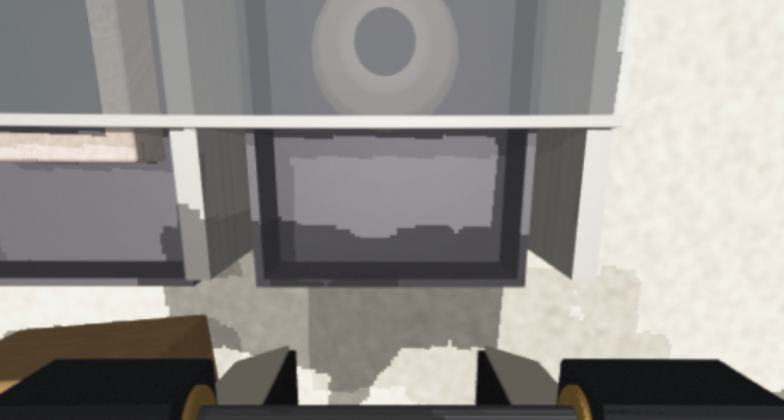

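```bash
python3 - <<'E'
from h import *
c=capture("wrist")
f=lambda n,uv,z:print(n,np.round(p2w(c,np.array(uv)/1.4,z),1).tolist())
f("front top outer",[(258,286),(525,286)],45)
f("front top inner",[(272,279),(512,278)],45)
f("front inner floor",[(275,262),(500,262)],4)
f("shelf front top",[(0,115),(618,115)],86)
f("shelf front bot",[(0,128),(618,129)],78)
f("wall front tops",[(200,280),(582,279)],78)
f("spk top ",[(385,42)],61)
go((606,-68,42,0.036))
E
```

```text
front top outer [[583.0, -3.6, 45.0], [587.8, -132.4, 45.0]]
front top inner [[586.8, -10.4, 45.0], [591.5, -125.7, 45.0]]
front inner floor [[586.1, -3.3, 4.0], [590.7, -128.8, 4.0]]
shelf front top [[654.7, 76.6, 86.0], [663.5, -146.9, 86.0]]
shelf front bot [[650.3, 83.0, 78.0], [659.1, -151.2, 78.0]]
wall front tops [[593.7, 12.0, 78.0], [600.0, -146.0, 78.0]]
spk top  [[689.3, -61.1, 61.0]]
(606, -68, 42, 0.036) rot [ 0.0001  0.0001 -0.0002] shift [ 30.9   2.3 107.7]
```

Emit:
step_arm(increments="0 0 0 34 1.5 30 0.3; 0 0 0 34 1.5 60 0.3; 0 0 0 34 1.5 85 0.3; 0 0 0 34 1.5 107 0.3; 0 0 0 34 1.5 107 0.3; 0 0 0 34 1.5 107 0.3")

```text
time: 8.35
tool_pos: [609.7, -67.2, 43.6]
tcp_rot: [3.141, -0.001, 0.035]
contact_force: [0.1, 0.3, 0.7]
grip_width: 59.7
```

```bash
python3 - <<'E'
from h import *
o=get_obs();print(o["contact_force"])
c=capture("wrist")
im=cv2.resize(c["frame"][:,:,::-1],None,fx=1.4,fy=1.4);cv2.imwrite("pics/w6.png",im)
c=crop("side","pics/s6.png",150,90,350,290,3)
E
```

```text
[0.10582673 0.28100958 0.68092516]
```

View pics/w6.png

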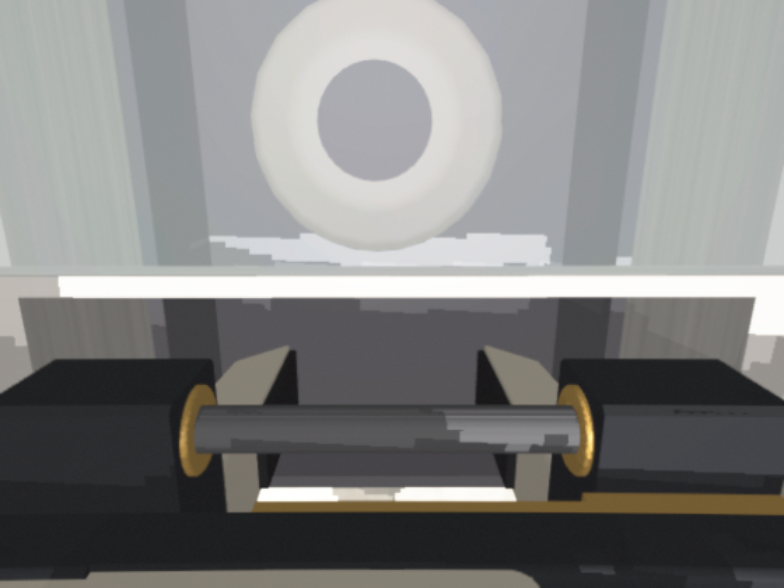

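View pics/s6.png

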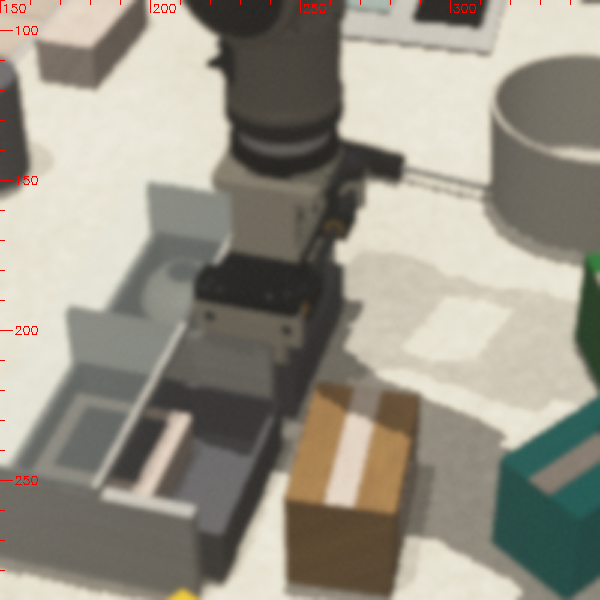

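Fingers stand inside the bin behind its front wall. Drawing it out slowly.

Emit:
step_arm(increments="0 0 0 -3 0 0 0.3; 0 0 0 -7 0 0 0.3; 0 0 0 -11 0 0 0.3; 0 0 0 -16 0 0 0.3; 0 0 0 -22 0 0 0.3; 0 0 0 -28 0 0 0.3; 0 0 0 -35 0 0 0.3; 0 0 0 -42 0 0 0.3; 0 0 0 -49 0 0 0.3; 0 0 0 -56 0 0 0.3; 0 0 0 -63 0 0 0.3; 0 0 0 -70 0 0 0.3; 0 0 0 -77 0 0 0.3; 0 0 0 -84 0 0 0.3; 0 0 0 -91 0 0 0.3; 0 0 0 -98 0 0 0.3; 0 0 0 -105 0 0 0.3; 0 0 0 -112 0 0 0.3; 0 0 0 -119 0 0 0.3; 0 0 0 -124 0 0 0.3")

```text
time: 10.95
tool_pos: [484.5, -71.4, 42.6]
tcp_rot: [-3.142, 0.0, 0.035]
contact_force: [3.2, -0.1, 1.5]
grip_width: 59.7
```

```bash
python3 - <<'E'
from h import *
c=crop("side","pics/s7.png",150,90,350,290,3)
go((490,-68,43,0.036),(520,-68,180,.036))
E
```

```text
(490, -68, 43, 0.036) rot [-0.0003  0.0015 -0.0012] shift [ 6.3 -3.1 -0.5]
(520, -68, 180, 0.036) rot [-0.0003  0.0015 -0.0012] shift [  36.    -2.1 -137.5]
```

View pics/s7.png

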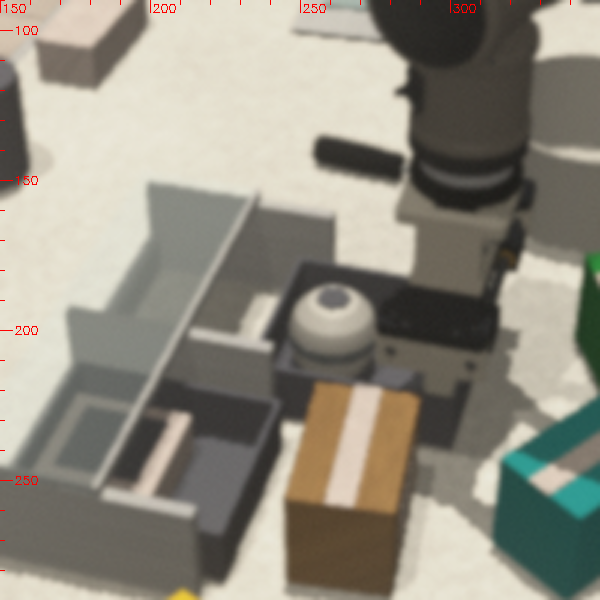

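Emit:
step_arm(increments="0 0 0 6 0 0 0.3; 0 0 0 8 0 -15 0.3; 0 0 0 8 0 -50 0.6; 0 0 0 15 0 -90 1; 0 0 0 25 0 -120 1; 0 0 0 30 0 -120 1; 0 0 0 30 0 -120 1; 0 0 0 30 0 -120 1")

```text
time: 12.0
tool_pos: [514.0, -70.1, 161.2]
tcp_rot: [-3.141, 0.003, 0.035]
contact_force: [0.1, 1.1, 0.1]
grip_width: 91.7
```

```bash
python3 - <<'E'
from h import *
o=get_obs();print(o["tool_pos"],o["tcp_rot"])
c=capture("wrist");E=cam(c)
im=cv2.resize(c["frame"][:,:,::-1][:300],None,fx=1.4,fy=1.4);cv2.imwrite("pics/w8.png",im)
c=crop("side","pics/s8.png",200,110,350,260,4)
E
```

```text
[514.03701164 -70.06367815 161.16866001] [-3.14061565  0.00347603  0.03484503]
```

View pics/w8.png

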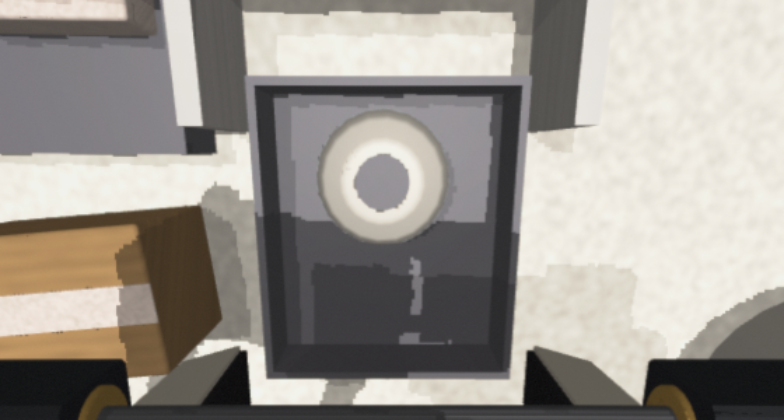

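View pics/s8.png

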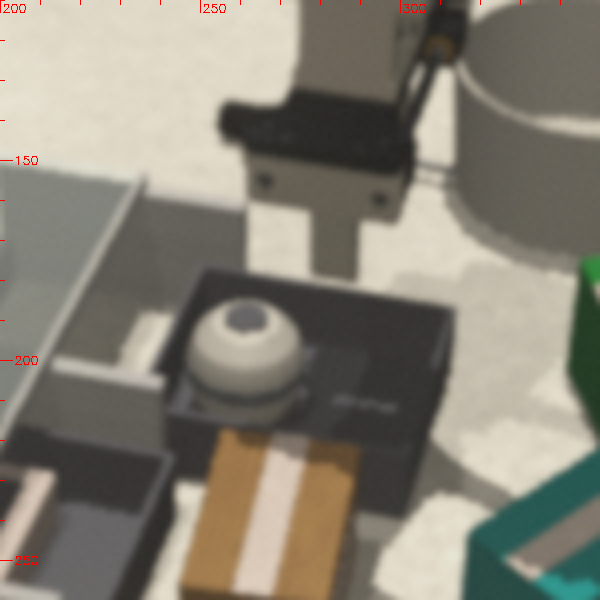

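```bash
python3 - <<'E'
from h import *
c=capture("wrist")
f=lambda n,uv,z:print(n,np.round(p2w(c,np.array(uv)/1.4,z),1).tolist())
f("spk top disc",[(382,182)],65)
f("spk outline L R T B",[(318,177),(446,177),(382,110),(382,243)],40)
f("bin rear outer",[(247,77),(531,76)],45)
f("bin front outer",[(267,378),(510,378)],45)
f("bin floor right/left at speaker",[(296,170),(488,170)],4)
s=capture("side")
g=lambda n,uv,z:print(n,np.round(p2w(s,[(200+x/4,110+y/4) for x,y in uv],z),1).tolist())
g("S spk disc",[(246,317)],65)
g("S spk LR",[(187,360),(303,360)],40)
go((573,-66,120,.035))
E
```

```text
spk top disc [[574.2, -65.2, 65.0]]
spk outline L R T B [[573.9, -33.8, 40.0], [576.1, -96.2, 40.0], [605.7, -64.0, 40.0], [542.5, -66.1, 40.0]]
bin rear outer [[617.0, -2.4, 45.0], [622.0, -130.9, 45.0]]
bin front outer [[468.4, -7.2, 45.0], [473.1, -136.8, 45.0]]
bin floor right/left at speaker [[575.2, -17.0, 4.0], [579.0, -123.3, 4.0]]
S spk disc [[571.4, -66.8, 65.0]]
S spk LR [[599.8, -51.1, 40.0], [539.9, -70.6, 40.0]]
(573, -66, 120, 0.035) rot [-0.0003  0.0014 -0.0003] shift [58.5 -2.2 42. ]
```

Emit:
step_arm(increments="0 0 0 30 -1 0 0.65; 0 0 0 59 -1 0 0.65; 0 0 0 59 -1 30 0.65; 0 0 0 59 -1 60 0.65; 0 0 0 59 -1 77 0.65; 0 0 0 59 -1 77 0.65; 0 0 0 59 -1 77 0.65")

```text
time: 13.08
tool_pos: [574.7, -67.5, 86.7]
tcp_rot: [3.141, -0.002, 0.035]
contact_force: [0.5, -0.2, -0.6]
grip_width: 75.7
```

```bash
python3 - <<'E'
from h import *
o=get_obs();print(o["tool_pos"],o["tcp_rot"])
c=capture("wrist")
im=cv2.resize(c["frame"][:,:,::-1],None,fx=1.4,fy=1.4);cv2.imwrite("pics/w9.png",im)
c=crop("side","pics/s9.png",200,110,350,260,4)
E
```

```text
[574.74148808 -67.51109777  86.73408118] [ 3.14102904e+00 -1.72293023e-03  3.46718344e-02]
```

View pics/w9.png

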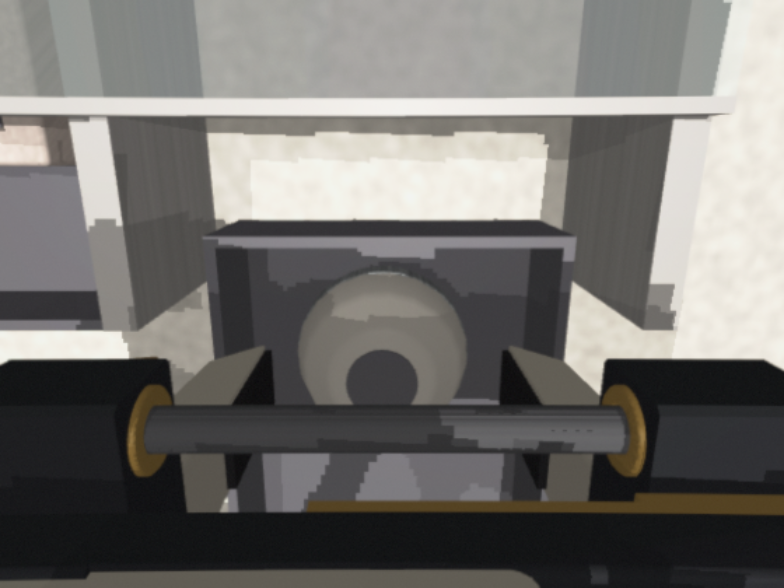

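View pics/s9.png

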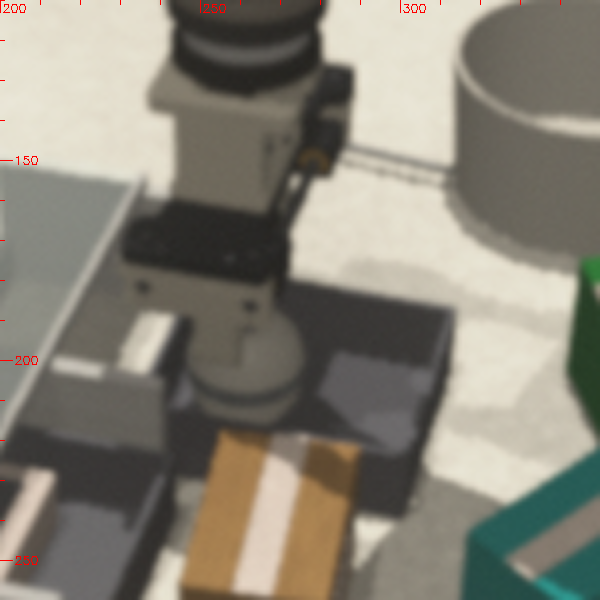

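Emit:
step_arm(increments="0 0 0 -0.5 -0.5 10 0.65; 0 0 0 -0.5 -0.5 18 0.65; 0 0 0 -0.5 -0.5 26 0.65; 0 0 0 -0.5 -0.5 35 0.65; 0 0 0 -0.5 -0.5 43 0.65; 0 0 0 -0.5 -0.5 45 0.65; 0 0 0 -0.5 -0.5 45 0.65")

```text
time: 14.05
tool_pos: [573.6, -66.8, 40.6]
tcp_rot: [3.142, 0.0, 0.035]
contact_force: [-0.1, -0.3, -0.7]
grip_width: 75.6
```

```bash
python3 - <<'E'
from h import *
o=get_obs();print(o["tool_pos"],o["contact_force"])
c=capture("wrist")
im=cv2.resize(c["frame"][:,:,::-1],None,fx=1.4,fy=1.4);cv2.imwrite("pics/w10.png",im)
E
```

```text
[573.57345755 -66.84916988  40.59442306] [-0.14143899 -0.33827775 -0.70114312]
```

View pics/w10.png

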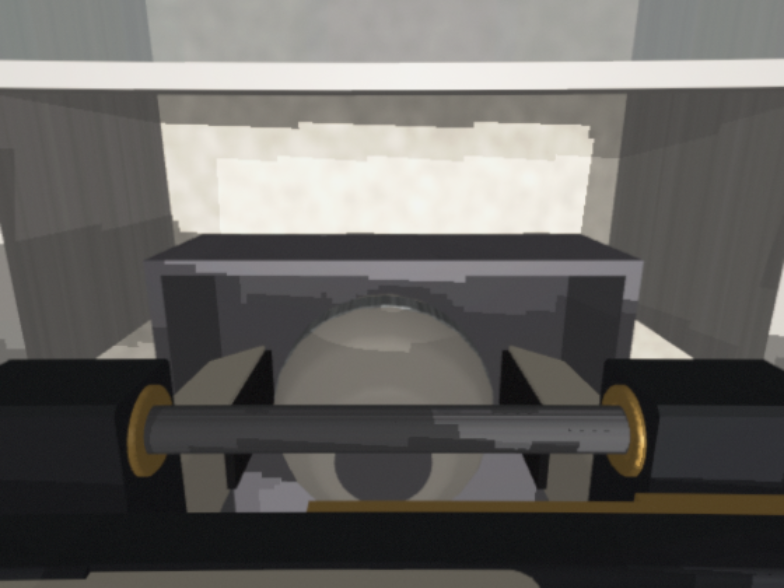

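Fingers straddle the speaker clear of the bin walls with no contact force. Next I'll close and lift a little.

Emit:
step_arm(increments="0 0 0 0 0 0 0.2; 0 0 0 0 0 0 -0.3; 0 0 0 0 0 0 -1; 0 0 0 0 0 0 -1; 0 0 0 0 0 0 -1; 0 0 0 0 0 0 -1; 0 0 0 0 0 0 -1; 0 0 0 0 0 -5 -1; 0 0 0 0 0 -12 -1; 0 0 0 0 0 -22 -1; 0 0 0 0 0 -34 -1; 0 0 0 0 0 -50 -1; 0 0 0 0 0 -50 -1")

```text
time: 15.72
tool_pos: [574.6, -67.1, 92.7]
tcp_rot: [3.14, -0.004, 0.035]
contact_force: [0.5, -0.1, -2.2]
grip_width: 63.5
```

```bash
python3 - <<'E'
from h import *
c=crop("side","pics/s11.png",200,110,350,260,4)
E
```

```text
(no output)
```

View pics/s11.png

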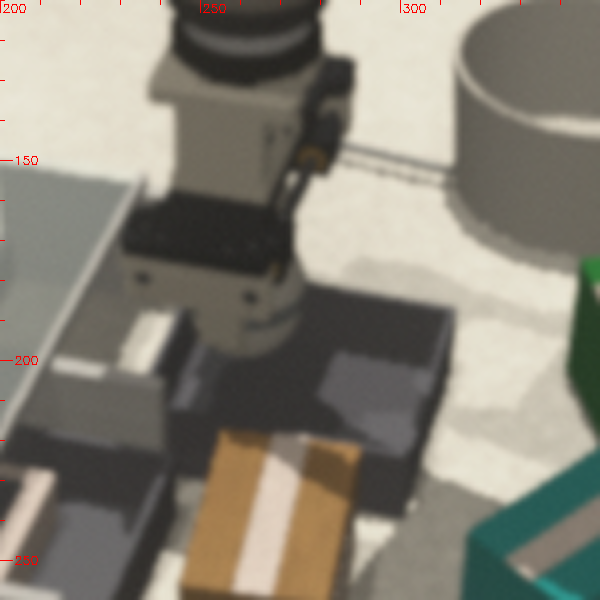

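The speaker is held, but at this height the gripper's 190 mm body (66 mm above the tips) would meet the tub's rim at 95. I'll set it back down and regrip about 14 mm higher.

Emit:
step_arm(increments="0 0 0 0 0 15 -1; 0 0 0 0 0 30 -1; 0 0 0 0 0 40 -1; 0 0 0 0 0 46 -1; 0 0 0 0 0 50 -1; 0 0 0 0 0 51.5 -1; 0 0 0 0 0 51.5 -1; 0 0 0 0 0 51.5 -1")

```text
time: 16.77
tool_pos: [573.5, -66.8, 41.0]
tcp_rot: [3.141, -0.0, 0.035]
contact_force: [-6.2, 0.9, 11.5]
grip_width: 63.1
```

Emit:
step_arm(increments="0 0 0 0 0 0 -0.2; 0 0 0 0 0 0 0.65; 0 0 0 0 0 0 0.65; 0 0 0 0 0 -7 0.65; 0 0 0 0 0 -13.5 0.65; 0 0 0 0 0 -13.5 0.65; 0 0 0 0 0 -13.5 0.65")

```text
time: 17.65
tool_pos: [573.6, -66.8, 52.7]
tcp_rot: [3.141, -0.0, 0.035]
contact_force: [0.5, -0.3, -0.1]
grip_width: 75.8
```

```bash
python3 - <<'E'
from h import *
o=get_obs();print(o["tool_pos"],o["contact_force"],o["grip_width"])
c=capture("wrist")
im=cv2.resize(c["frame"][:,:,::-1],None,fx=1.4,fy=1.4);cv2.imwrite("pics/w12.png",im)
c=crop("side","pics/s12.png",200,110,350,260,4)
E
```

```text
[573.55338865 -66.8125734   52.74111707] [ 0.47540576 -0.32959208 -0.10831013] 75.82875765371895
```

View pics/w12.png

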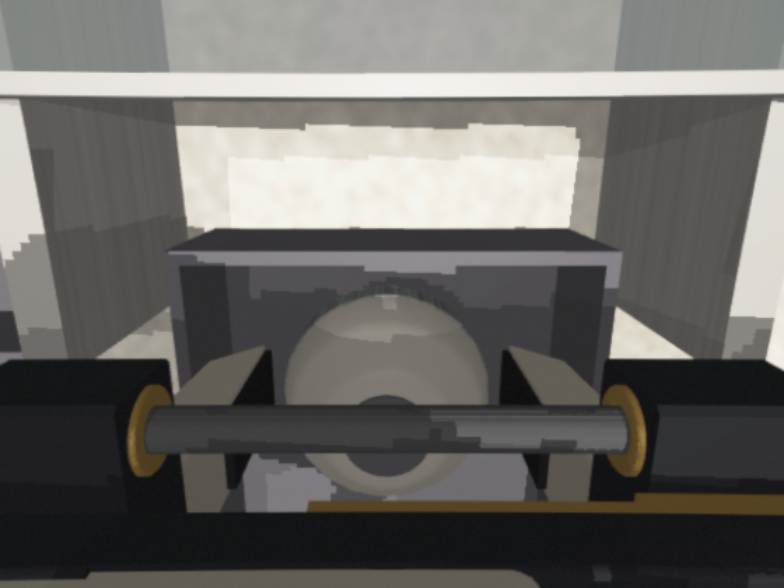

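View pics/s12.png

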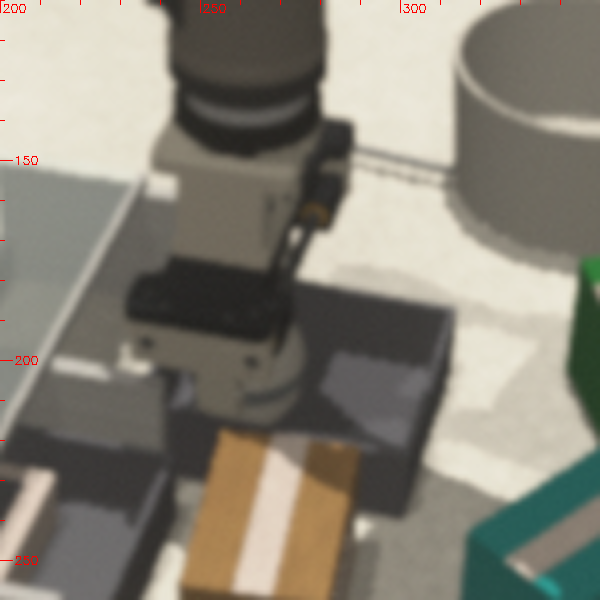

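Emit:
step_arm(increments="0 0 0 0 0 -2 0.65; 0 0 0 0 0 -2 0.2; 0 0 0 0 0 -2 -0.3; 0 0 0 0 0 -2 -1; 0 0 0 0 0 -2 -1; 0 0 0 0 0 -2 -1; 0 0 0 0 0 -2 -1; 0 0 0 0 0 -2 -1; 0 0 0 0 0 -6 -1; 0 0 0 0 0 -14 -1; 0 0 0 0 0 -26 -1; 0 0 0 0 0 -42 -1; 0 0 0 0 0 -62 -1; 0 0 0 0 0 -85 -1; 0 0 0 0 0 -110 -1; 0 0 0 0 0 -130 -1; 0 0 0 0 0 -137 -1; 0 0 0 0 0 -137 -1")

```text
time: 20.0
tool_pos: [573.6, -66.8, 190.2]
tcp_rot: [3.141, -0.001, 0.035]
contact_force: [-0.2, -0.1, -2.2]
grip_width: 62.8
```

```bash
python3 - <<'E'
from h import *
c=crop("side","pics/s13.png",200,60,400,260,3)
go((433,-337,190,.035))
E
```

```text
(433, -337, 190, 0.035) rot [-0.      0.0004 -0.0002] shift [-149.6  265.2   -0.4]
```

View pics/s13.png

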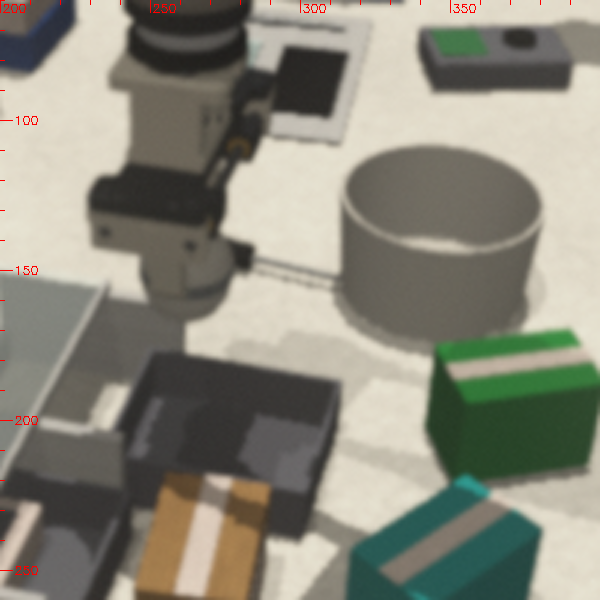

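```bash
python3 - <<'E'
from h import *
from scipy.optimize import least_squares
s=capture("side");t=capture("top")
a=np.linspace(0,2*np.pi,200)
def ext(c,cx,cy):
    P=w2p(c,np.c_[cx+85*np.cos(a),cy+85*np.sin(a),np.full(200,95)])
    return np.array([P[:,0].min(),P[:,0].max(),P[:,1].min(),P[:,1].max()])
ms=np.array([200+341/3,200+543/3,60+145/3,60+251/3])
mt=np.array([360+98/4,360+396/4,140+268/4,140+548/4])
for nm,c,m in(("side",s,ms),("top",t,mt)):
    r=least_squares(lambda v:ext(c,*v)-m,[433,-337]);print(nm,r.x,r.fun)
crop("top","pics/t13.png",360,140,500,300,4)
E
```

```text
side [ 436.65393687 -337.74500299] [-0.88830315  0.90833019 -0.90739555  0.57713256]
top [ 433.74117569 -332.03734859] [ 1.57128412 -1.59623412 -1.16487634  1.15511569]
```

View pics/t13.png

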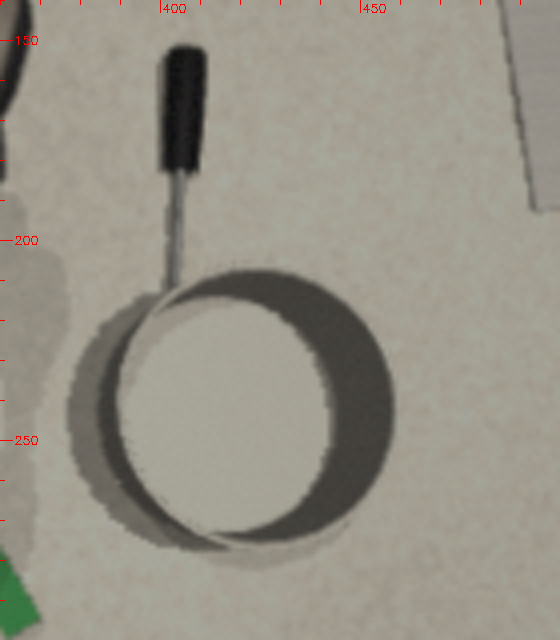

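Emit:
step_arm(increments="0 0 0 -10 18 0 -1; 0 0 0 -28 50 0 -1; 0 0 0 -48 86 0 -1; 0 0 0 -68 122 0 -1; 0 0 0 -88 158 0 -1; 0 0 0 -108 194 0 -1; 0 0 0 -127 228 0 -1; 0 0 0 -141 254 0 -1; 0 0 0 -147.5 265 0 -1; 0 0 0 -147.5 265 0 -1; 0 0 0 -147.5 265 0 -1")

```text
time: 21.58
tool_pos: [435.6, -335.9, 189.6]
tcp_rot: [-3.141, 0.0, 0.036]
contact_force: [0.5, 0.6, -2.1]
grip_width: 62.7
```

```bash
python3 - <<'E'
from h import *
o=get_obs();print(o["tool_pos"],o["tcp_rot"],o["contact_force"],o["grip_width"])
c=crop("side","pics/s14.png",270,30,430,190,4)
c=capture("wrist")
im=cv2.resize(c["frame"][:,:,::-1],None,fx=1.2,fy=1.2);cv2.imwrite("pics/w14.png",im)
c=crop("top","pics/t14.png",360,140,500,300,4)
E
```

```text
[ 435.62763402 -335.92457407  189.63872252] [-3.14108789e+00  5.99128411e-05  3.55392256e-02] [ 0.47410437  0.56558421 -2.0757    ] 62.71141178192063
```

View pics/s14.png

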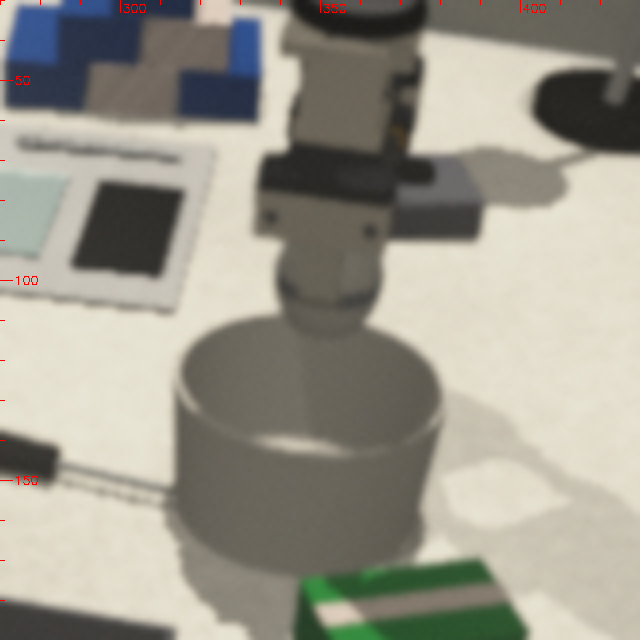

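View pics/w14.png

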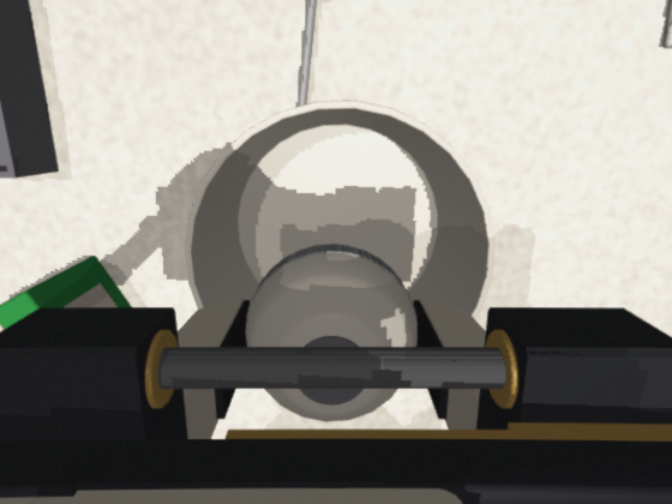

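```bash
python3 - <<'E'
from h import *
c=capture("wrist")
print(p2w(c,np.array([(190,250),(488,250),(338,105),(338,109)])/1.2,95).round(1))
a=np.linspace(0,2*np.pi,400)
for y in(-333,-337,-340):
    P=w2p(c,np.c_[436+83*np.cos(a),y+83*np.sin(a),np.full(400,95)])*1.2
    P=P[P[:,1]<290];print(y,P[:,0].min(),P[:,0].max(),P[:,1].min())
E
```

```text
[[ 443.2 -258.4   95. ]
 [ 449.2 -419.4   95. ]
 [ 520.5 -335.3   95. ]
 [ 518.7 -335.4   95. ]]
-333 174.78461242386328 479.7509762832445 107.98240197678047
-337 182.2334118016692 487.14672885018143 108.30026021493654
-340 187.81150958159768 492.69953939561435 108.53692895720582
```

Emit:
step_arm(increments="0 0 0 0 2.5 12 -1; 0 0 0 0 2.5 30 -1; 0 0 0 0 2.5 50 -1; 0 0 0 0 2.5 70 -1; 0 0 0 0 2.5 90 -1; 0 0 0 0 2.5 106 -1; 0 0 0 0 2.5 117 -1; 0 0 0 0 2.5 123 -1; 0 0 0 0 2.5 126 -1; 0 0 0 0 2.5 126 -1; 0 0 0 0 2.5 126 -1")

```text
time: 23.15
tool_pos: [435.7, -339.5, 64.2]
tcp_rot: [3.141, -0.001, 0.035]
contact_force: [0.0, -0.1, -2.3]
grip_width: 63.0
```

```bash
python3 - <<'E'
from h import *
o=get_obs();print(o["tool_pos"],o["tcp_rot"],o["contact_force"],o["grip_width"])
c=crop("side","pics/s15.png",270,30,430,190,4)
E
```

```text
[ 435.66886641 -339.5151052    64.20542872] [ 3.14079074e+00 -6.50850317e-04  3.47800220e-02] [ 0.0399126  -0.13426665 -2.27358793] 62.960561536638494
```

View pics/s15.png

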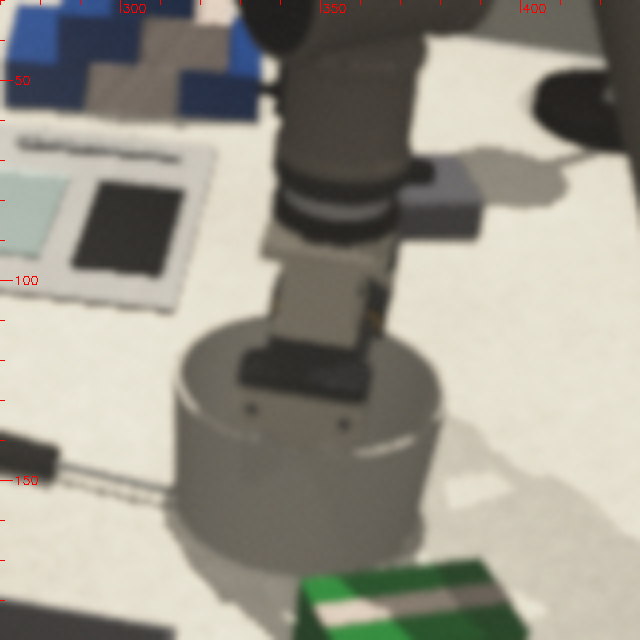

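Emit:
step_arm(increments="0 0 0 0 0 2 -1; 0 0 0 0 0 4 -1; 0 0 0 0 0 5.5 -1; 0 0 0 0 0 6.5 -1; 0 0 0 0 0 7.5 -1; 0 0 0 0 0 7.5 -1")

```text
time: 23.95
tool_pos: [435.4, -339.3, 56.2]
tcp_rot: [3.142, 0.0, 0.035]
contact_force: [0.1, -1.1, -1.8]
grip_width: 62.7
```

Emit:
step_arm(increments="0 0 0 0 0 0.7 -1; 0 0 0 0 0 1.2 -1; 0 0 0 0 0 1.2 -1")

```text
time: 24.32
tool_pos: [435.5, -339.4, 55.7]
tcp_rot: [3.141, -0.0, 0.035]
contact_force: [-1.4, 1.2, 5.8]
grip_width: 62.7
```

Contact came exactly at the predicted height (55.7), with the force rising to about +6 N. Next I'll release and rise.

Emit:
step_arm(increments="0 0 0 0 0 0 -0.2; 0 0 0 0 0 0 0.4; 0 0 0 0 0 0 0.7; 0 0 0 0 0 0 0.7; 0 0 0 0 0 0 0.7; 0 0 0 0 0 -10 0.7; 0 0 0 0 0 -30 0.7; 0 0 0 0 0 -60 0.7; 0 0 0 0 0 -100 0.7; 0 0 0 0 0 -140 0.7; 0 0 0 0 0 -150 0.7; 0 0 0 0 0 -150 0.7")

```text
time: 25.82
tool_pos: [435.5, -339.3, 205.4]
tcp_rot: [3.141, -0.001, 0.035]
contact_force: [-0.2, 0.5, -0.4]
grip_width: 77.9
```

```bash
python3 - <<'E'
from h import *
o=get_obs();print(o["tool_pos"],o["tcp_rot"],o["contact_force"],o["grip_width"])
c=crop("side","pics/s16.png",200,60,400,260,3)
c=capture("wrist")
im=cv2.resize(c["frame"][:,:,::-1],None,fx=1.2,fy=1.2);cv2.imwrite("pics/w16.png",im)
go((500,-250,200,.035),(445,-71,170,.035),(445,-71,52,.035))
E
```

```text
[ 435.47125632 -339.29891053  205.44971933] [ 3.14069381e+00 -7.32065791e-04  3.48134986e-02] [-0.24824777  0.5161785  -0.4173385 ] 77.90977765432405
(500, -250, 200, 0.035) rot [-0.0018  0.0017 -0.0002] shift [ 68.2 -86.4   3.8]
(445, -71, 170, 0.035) rot [-0.0018  0.0017 -0.0002] shift [  19.5 -267.2   34.2]
(445, -71, 52, 0.035) rot [-0.0018  0.0017 -0.0002] shift [  19.7 -267.   152.2]
```

View pics/s16.png

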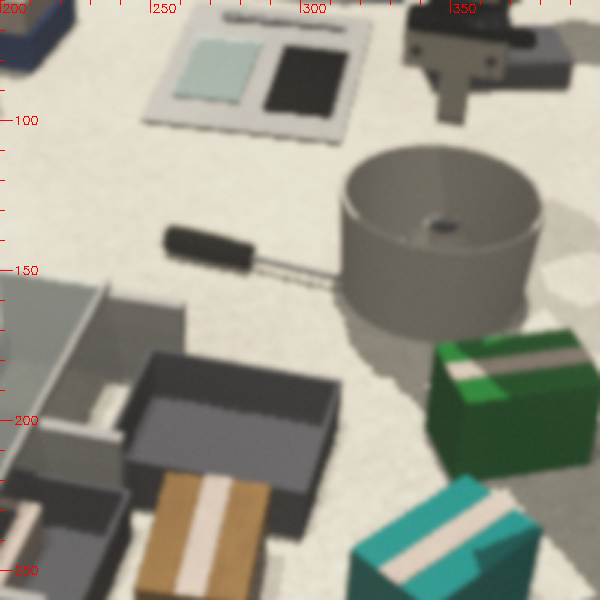

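View pics/w16.png

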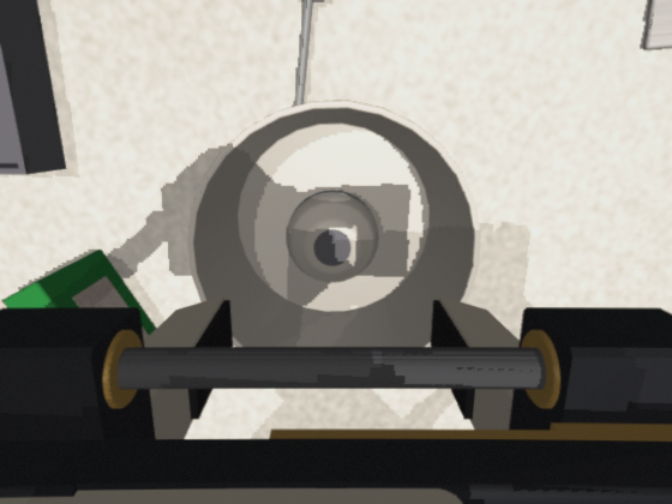

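The speaker stands upright on the tub floor (disc centred at (332,247)). Next I'll move in front of the empty bin to push it home.

Emit:
step_arm(increments="0 0 0 5 -40 0 0.5; 0 0 0 10 -90 5 0.3; 0 0 0 15 -140 10 0.3; 0 0 0 19 -190 20 0.3; 0 0 0 19 -235 30 0.3; 0 0 0 19 -260 34 0.3; 0 0 0 19 -267 34 0.3; 0 0 0 19 -267 34 0.3; 0 0 0 19 -267 34 0.3")

```text
time: 27.05
tool_pos: [445.3, -72.8, 170.9]
tcp_rot: [3.141, -0.0, 0.034]
contact_force: [0.5, -0.6, -0.1]
grip_width: 60.2
```

```bash
python3 - <<'E'
from h import *
o=get_obs();print(o["tool_pos"],o["tcp_rot"])
c=capture("wrist")
im=cv2.resize(c["frame"][:,:,::-1],None,fx=1.4,fy=1.4);cv2.imwrite("pics/w17.png",im)
go((445,-71,43,.035))
E
```

```text
[445.33631687 -72.75262535 170.94413851] [ 3.14121027e+00 -6.85300141e-05  3.37630446e-02]
(445, -71, 43, 0.035) rot [ 0.0003 -0.0001 -0.0015] shift [ -0.3  -1.9 128. ]
```

View pics/w17.png

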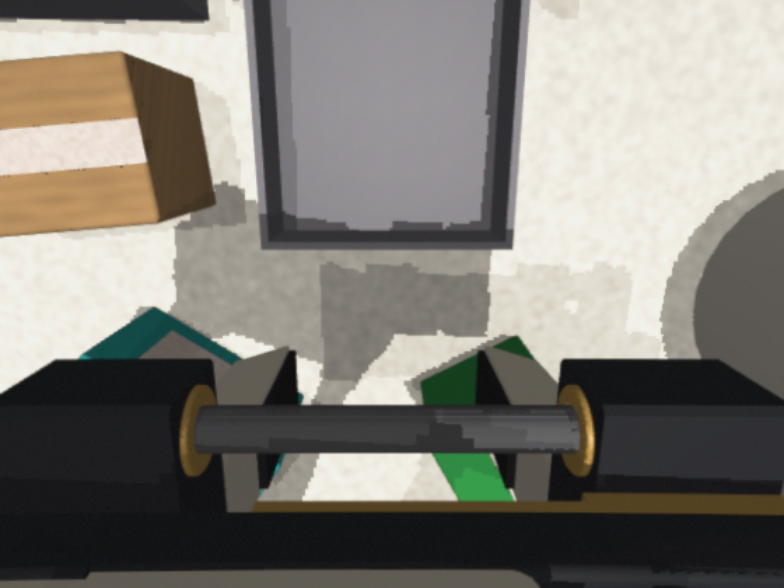

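```bash
python3 - <<'E'
from h import *
c=capture("wrist")
uv=np.array([(515,337),(530,360),(420,382),(155,308),(242,360)])/1.4
print(p2w(c,uv,80).round(1).tolist()); print(p2w(c,uv,0).round(1).tolist())
print("bin front",p2w(c,np.array([(262,249),(512,248)])/1.4,45).round(1).tolist())
E
```

```text
[[436.6, -132.4, 80.0], [425.3, -140.6, 80.0], [412.1, -89.2, 80.0], [445.1, 34.4, 80.0], [420.6, -4.3, 80.0]]
[[407.6, -154.7, 0.0], [392.3, -165.9, 0.0], [374.4, -96.2, 0.0], [419.0, 71.0, 0.0], [385.9, 18.7, 0.0]]
bin front [[467.5, -7.0, 45.0], [472.4, -135.6, 45.0]]
```

Emit:
step_arm(increments="0 0 0 2.5 -1 30 0.3; 0 0 0 2.5 -1 60 0.3; 0 0 0 2.5 -1 90 0.3; 0 0 0 2.5 -1 115 0.3; 0 0 0 2.5 -1 127 0.3; 0 0 0 2.5 -1 127 0.3; 0 0 0 2.5 -1 127 0.3")

```text
time: 28.02
tool_pos: [448.2, -71.0, 44.8]
tcp_rot: [3.141, -0.001, 0.035]
contact_force: [-0.5, 0.4, -0.2]
grip_width: 59.9
```

Emit:
step_arm(increments="0 0 0 4 0 0 0.3; 0 0 0 9 0 0 0.3; 0 0 0 14 0 0 0.3; 0 0 0 20 0 0 0.3; 0 0 0 27 0 0 0.3; 0 0 0 35 0 0 0.3; 0 0 0 43 0 0 0.3; 0 0 0 51 0 0 0.3; 0 0 0 59 0 0 0.3; 0 0 0 67 0 0 0.3; 0 0 0 75 0 0 0.3; 0 0 0 83 0 0 0.3; 0 0 0 91 0 0 0.3; 0 0 0 99 0 0 0.3; 0 0 0 106 0 0 0.3; 0 0 0 112 0 0 0.3; 0 0 0 117 0 0 0.3; 0 0 0 120 0 0 0.3")

```text
time: 30.28
tool_pos: [567.8, -66.5, 44.0]
tcp_rot: [3.141, 0.0, 0.035]
contact_force: [-2.0, 0.1, 1.5]
grip_width: 59.3
```

Emit:
step_arm(increments="0 0 0 2 0 0 0.3; 0 0 0 4 0 0 0.3; 0 0 0 6 0 0 0.3; 0 0 0 8 0 0 0.3; 0 0 0 8 0 0 0.3")

```text
time: 30.9
tool_pos: [575.9, -66.3, 44.1]
tcp_rot: [3.141, -0.001, 0.035]
contact_force: [-0.7, -0.5, -0.2]
grip_width: 59.9
```

Emit:
step_arm(increments="0 0 0 1 0 0 0.3; 0 0 0 2 0 0 0.3; 0 0 0 3 0 0 0.3; 0 0 0 4 0 0 0.3")

```text
time: 31.4
tool_pos: [576.9, -66.1, 43.8]
tcp_rot: [-3.141, 0.006, 0.035]
contact_force: [-12.9, -2.2, 8.9]
grip_width: 59.9
```

The push stalled with the force at 13 N, so the bin is against the stop. Backing off and rising to check.

Emit:
step_arm(increments="0 0 0 -4 0 0 0.3; 0 0 0 -12 0 0 0.3; 0 0 0 -24 0 0 0.3; 0 0 0 -32 0 -10 0.3; 0 0 0 -36 0 -50 0.3; 0 0 0 -36 0 -100 0.3; 0 0 0 -36 0 -120 0.3; 0 0 0 -36 0 -120 0.3; 0 0 0 -36 0 -120 0.3")

```text
time: 32.52
tool_pos: [542.8, -67.2, 163.2]
tcp_rot: [-3.141, 0.001, 0.035]
contact_force: [-0.2, 0.4, -0.1]
grip_width: 59.9
```

```bash
python3 - <<'E'
from h import *
o=get_obs();print(o["tool_pos"],o["tcp_rot"],o["contact_force"])
c=capture("wrist");E=cam(c)
im=cv2.resize(c["frame"][:,:,::-1],None,fx=1.4,fy=1.4);cv2.imwrite("pics/w19.png",im)
c=crop("side","pics/s19.png",100,90,400,315,2.6)
E
```

```text
[542.81731543 -67.23047876 163.20854836] [-3.14122898e+00  1.35863954e-03  3.46854823e-02] [-0.15791262  0.39087645 -0.07668539]
```

View pics/w19.png

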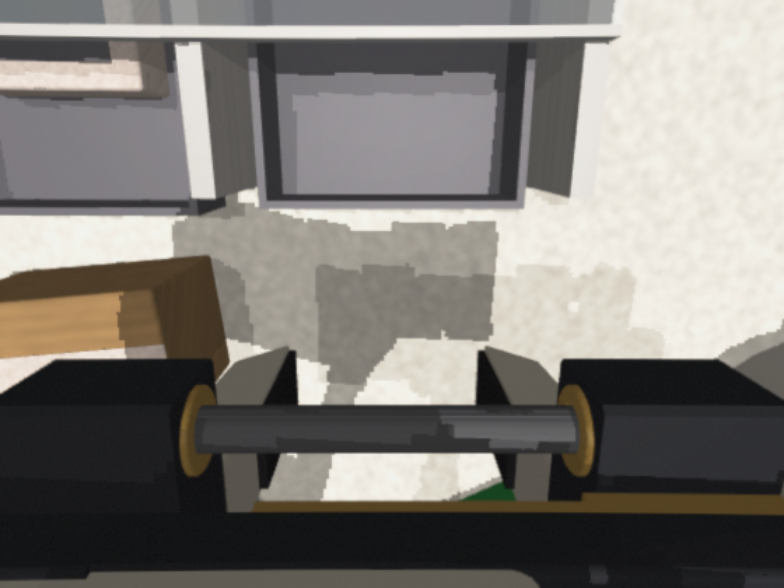

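View pics/s19.png

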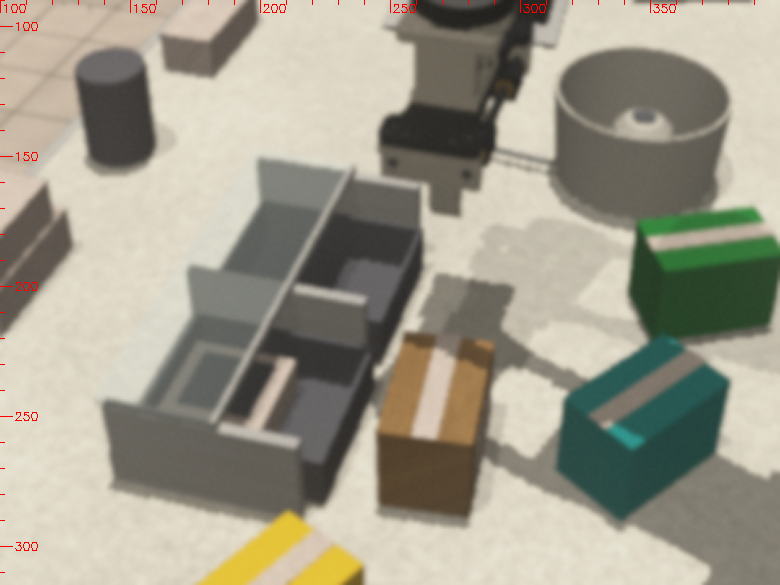

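```bash
python3 - <<'E'
from h import *
c=capture("wrist")
a=p2w(c,np.array([(258,208),(525,207)])/1.4,45);b=p2w(c,np.array([(258,38),(618,38)])/1.4,78);w=p2w(c,np.array([(203,199),(585,197)])/1.4,78)
print(a.round(1).tolist(),b.round(1).tolist(),w.round(1).tolist())
t=capture("top");cv2.imwrite("pics/t20.png",t["frame"][:,:,::-1])
E
```

```text
[[586.6, -2.0, 45.0], [591.7, -132.1, 45.0]] [[655.8, -12.5, 78.0], [660.4, -151.5, 78.0]] [[593.4, 12.9, 78.0], [600.0, -147.8, 78.0]]
```

View pics/t20.png

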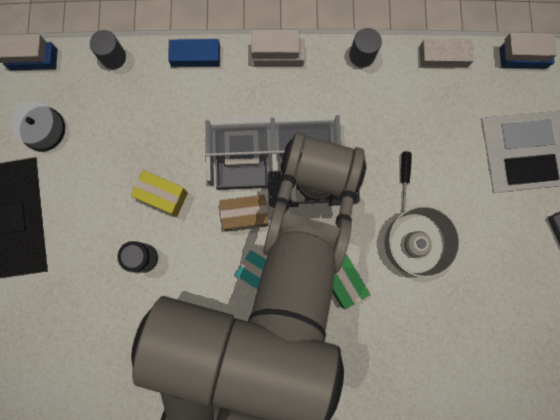

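The bin's front wall outer face is 69 mm ahead of the shelf edge (70 at rack x = 0), so it's home. The carton, tub and bystanders are in place and the arm is clear, so I'll hand the job in.

```bash
python3 -c "
from plant import close_job,get_obs
print(get_obs()['contact_force']);print(close_job())"
```

```text
[ 0.17639217 -0.6878826   0.52069057]
the job is handed in; nothing more can be done
None
```

I did every step of the task and handed the job in after about 33 s of the 72 s allowed. The simulator reports no verdict, so the results below are from my own camera and force checks.

- **Carton:** pushed about 160 mm towards +y on its end with two fingers. It stayed upright, with its centre about 160 mm (limit 122) to the side of the bin's centreline.
- **Bin out:** hooked behind its front wall and drawn out about 115 mm, which brought the speaker clear of the shelf.
- **Speaker:** my first grip was too low, because the gripper's body would have hit the tub's rim. I set the speaker back down in the bin, gripped it about 14 mm higher, and lowered it until it touched the tub's floor. Contact came at the predicted height with about 6 N on the wrist, and I then let go. The last pictures show it upright near the tub's centre.
- **Bin home:** pushed in until the force rose to about 13 N against the stop. Its front wall measures 69 mm ahead of the shelf edge, so the bin sits about 1 mm past the rack origin (stop at 2 mm).
- **Bystanders:** by eye in the last pictures, the tub, can, screwdriver and other bin had not moved.

My camera readings disagreed by up to about 6 mm in the early measurements (bin lip and tub centre). I settled both with close wrist-camera views before acting, and no final check failed.

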